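# Press the blue mosaic panel

### The job

The blue mosaic panel has just been glued and must be pressed flat. On the small bench press that holds the blue panel, first draw the red safety catch all the way out, then bring the handle all the way down, and leave both so. Leave the other press, which holds the orange panel, with its catch locked.

Things in the scene. Friction and masses are not known exactly. Their poses are not given: they have to be found in the camera images.
- press_blue: Grey lever press, fixed, blue mosaic on its base (170 x 190 x 18 mm). Origin: under the base's centre, on the table; x points to the rear post (within 15 deg of straight away from the robot), y left, z up. In mm: post plates x 30..75, |y| under 28, top z 170; handle pivot along y at x 50, z 150; locked catch tab centred at x 82, y 65. A like press with orange mosaic stands 320 or more to one side.
- blue_catch (a joint): Its red safety catch, m: 0 locked, 0.030 fully out (towards the press's +y, level). Upright red tab 18 mm (x) by 14 mm (y), from z 144 to 178 mm, on a dark carriage 26 x 30 mm with top at z 144. About 2 N slides it; it stays where left. Beside the tab: 30 mm free towards the post, other sides clear. Less than 20 mm out, it blocks the handle.
- blue_handle (a joint): Its handle, rad: 0 raised 45 deg, 0.785 fully down (level). Steel arm towards the press's -x, ending in a round black grip bar 22 mm thick, 100 mm long along y, centred on y 0, its axis 150 mm from the pivot: at angle q it is at x = 50 - 150 cos(0.785 - q), z = 150 + 150 sin(0.785 - q) mm. 3 to 5 N pushes it down; it stays where left. A locked catch stops it near 0.2.
- orange_catch (a joint): The same red catch on the press with the orange mosaic, m: 0 locked, as it starts and must stay.

How it is judged:
By the outcome, as a careful person would: the job done as asked, in the order asked, and still so for the second after the job is handed in, with the robot touching nothing.
It also fails if it takes over 40 s, if anything falls off the work surface, if the arm or the gripper's body presses on something with over 40 N, if the wrist force passes 120 N, or if a joint passes its speed limit or range.

### The arm

A 6-joint arm with a two-finger parallel gripper is mounted at the origin on the work surface. World frame = base frame: x ahead of the robot, y to its left, z up, the work surface at z = 0. Lengths are in m, angles in rad, forces in N, time in s.
With the tool pointing down it reaches from about 0.25 to 0.8 m from the base axis. Payload 8.5 kg.
Tool frame: the origin (TCP) lies midway between the tips of the shut fingers; the grasp point (between the pads) lies r.hold_point_z behind it (r.hold_point_z is the distance from the TCP to the grasp point, in m); z points along the fingers, y is the direction in which the jaws open and shut (so a half turn about z gives the same grasp; the last joint's range is limited). The gripper opens to 85 mm and grips with 20 to 120 N. Pads are 22 mm wide; open, the fingers measure 114 mm over their backs; the gripper's body (76 mm by 85 mm) begins 54 mm behind the grasp point. The pads swing forward as they close: fully open they stand 13 mm farther back than shut.
Start: joints at [0, 0.238, -0.013, 1.319, 0, 1.571], TCP at [0.525, -0, 0.231] pointing down, gripper open.
Joint ranges: [-2.66, 2.66], [-1.03, 1.9], [-1.14, 1.46], [-1.82, 2.27], [-1.45, 1.34], [-3.14, 3.14]. Speed limits (rad/s): [2.22, 2.22, 2.79, 3.14, 3.14, 3.14].

### API

Orientations are given as a unit quaternion [w, x, y, z].
In Python, from rig import monitor, camera, camera_params, job, r gives the robot as it stands.
- The arm moves only by the tool play_rows, never from a script. Its argument "increments" is a list of rows, each a list of 7 numbers: the shift along the tool's x, y, z in m, then the turn, a rotation vector about the tool's x, y, z in rad, then the opening, from 0 (shut) to 1 (fully open). In form: [[tx, ty, tz, wx, wy, wz, hand], ...]. A call has 1 to 5 rows; each row is the pose to reach, as a shift and turn from the pose commanded when the call began, along the tool's axes at that moment; what a row does not reach only later rows make up. A row lasts 1/8 s, in which the tool goes at most 62.5 mm and 10.7 degrees, less where a joint would pass 70% of its speed; a pose out of reach is approached as far as the arm can. A call with a gripper value outside its range is refused whole. The fingers move at their own pace and stop on an object; "force" is the grip in N (left out, the last holds). Time passes only in rows, so rows that repeat a pose let the fingers close. It gives the time, the measured TCP pose, the force and the opening at its end, in the units of the state.
- monitor.get_obs(): the state, without advancing time (a new reading comes with each control period).
- camera(name): name is "scene" or "side" or "wrist"; returns the picture (420x560x3 uint8, red, green, blue); there is no depth.
- camera_params(name): a dict with "fx", "fy", "cx", "cy" (pixels), "dist" ([k1, k2, p1, p2, k3] as OpenCV has them; the pictures are not rectified), "view" (4x4, takes a point from world to camera coordinates). Camera axes: x right, y up, looking along -z (the intrinsics and any distortion apply to the point x, -y, -z); pixel columns grow to the right and rows downward; lengths in m; the calibration is good to about 2 mm. A picture is of the moment at which its call begins: read the wrist's pose just before it. camera_params takes no time and is no camera call; for the wrist camera it gives the pose at the moment of the call.
- job.finish_job(): hands the job in, once; it reports no verdict.
The state is a dict: "t": time; "joints": joint angles; "joint_velocities": joint speeds; "joint_efforts": joint torques, N m; "eef_pos": TCP position; "eef_rot": TCP orientation; "ft_force": force on the tool from outside, world axes, zero at the start; "moment": the same for the moment, N m; "opening": finger opening in m.
Only numpy, scipy, OpenCV 4.12 (cv2) and the standard library are available. Lean on these libraries where they do the work, as an engineer would, in place of code of your own. Each camera call takes 0.05 s, during which the arm holds its last target.

## Working session

There is one attempt and no reset: what is moved stays moved. The work goes in short steps, Python scripts to look and compute and a tool call to move; the robot and the scene stay as the last step left them, time stands still between calls to the robot, and variables do not carry over. Pictures are saved under pics/ and viewed, and the job is handed in when it is done.

Besides the shell and the picture viewer there is one more tool, called after "Call:" by a JSON object that holds its "name" and its "arguments". play_rows: Moves the arm, as the interface text tells. Its arguments: {"type":"object","properties":{"increments":{"type":"array","items":{"type":"array","items":{"type":"number"}}},"force":{"type":"number"}},"required":["increments"]}

```bash
ls && mkdir -p pics
python3 - <<'E'
from rig import monitor, camera, camera_params, job, r
import cv2
o=monitor.get_obs();print(o, r.hold_point_z)
for n in ["scene","side","wrist"]:
    p=camera_params(n);print(n,p)
    cv2.imwrite(f"pics/a_{n}.png",camera(n)[:,:,::-1])
E
```

```text
pics
{'t': 0.0, 'joints': array([ 1.12920685e-05,  2.38774601e-01, -1.42754000e-02,  1.31921972e+00,
       -4.34752676e-06,  1.57079257e+00]), 'joint_velocities': array([-1.68269711e-05,  9.39101690e-06, -3.95148411e-04,  1.34632803e-03,
        1.35875613e-03,  1.28022590e-03]), 'joint_efforts': array([ 1.29771975e-03, -5.38790166e+01,  3.46437156e+01,  1.83730113e-02,
        1.69192181e-04,  6.54446694e-05]), 'eef_pos': array([5.24564027e-01, 4.58959172e-06, 2.30672651e-01]), 'eef_rot': array([-5.19385460e-04,  7.07101268e-01,  7.07111910e-01, -5.22463551e-04]), 'ft_force': array([-0.21376215,  0.76694621,  0.17388495]), 'moment': array([-0.05223611, -0.03050287,  0.06126534]), 'opening': 0.08521199242530629} 0.0187
scene {'fx': 399.67938106049866, 'fy': 399.67938106049866, 'cx': 286.09997865126866, 'cy': 203.92756684295938, 'dist': array([-0.07023787,  0.        ,  0.        ,  0.        ,  0.        ]), 'view': array([[-0.40235067,  0.91539891,  0.01260093,  0.21503237],
       [-0.7840747 , -0.35166899,  0.51142524,  0.4000708 ],
       [ 0.47258946,  0.19589222,  0.85923538, 
[... 353 characters left out ...]
 -0.68325952,  0.72678918, -0.11165018],
       [-0.0660126 ,  0.72380783,  0.68683663, -0.73487018],
       [ 0.        ,  0.        ,  0.        ,  1.        ]])}
wrist {'fx': 377.40115149034267, 'fy': 377.40115149034267, 'cx': 280.415462173617, 'cy': 207.66279058615774, 'dist': array([-0.0323076,  0.       ,  0.       ,  0.       ,  0.       ]), 'view': array([[ 9.99999982e-01,  9.80179585e-06, -1.89454074e-04,
        -5.25039959e-01],
       [-6.23732823e-05,  9.60130532e-01, -2.79552065e-01,
         3.74225903e-02],
       [ 1.79160529e-04,  2.79552072e-01,  9.60130515e-01,
        -3.77795415e-01],
       [ 0.00000000e+00,  0.00000000e+00,  0.00000000e+00,
         1.00000000e+00]])}
```

View pics/a_scene.png

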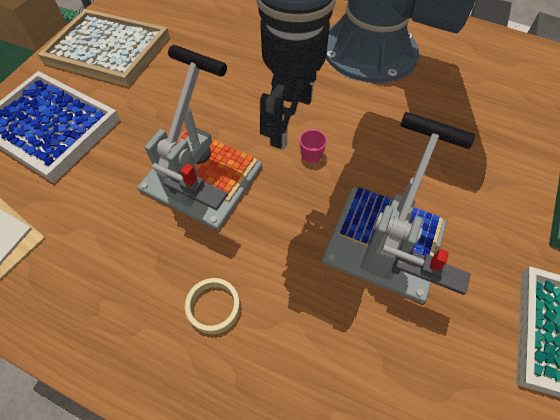

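View pics/a_side.png

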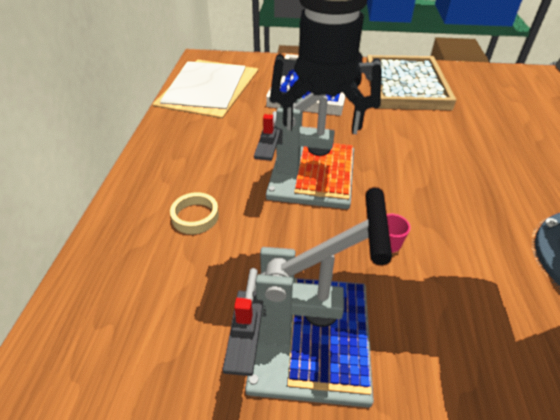

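View pics/a_wrist.png

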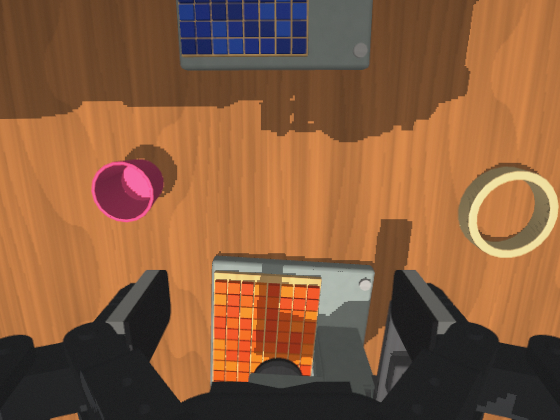

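Run:
```python
import cv2
a=cv2.imread("pics/a_scene.png")[100:310,310:480];cv2.imwrite("pics/z1.png",cv2.resize(a,None,fx=2.8,fy=2.8,interpolation=cv2.INTER_CUBIC))
a=cv2.imread("pics/a_side.png")[180:410,210:410];cv2.imwrite("pics/z2.png",cv2.resize(a,None,fx=2.6,fy=2.6,interpolation=cv2.INTER_CUBIC))
```

```text
(no output)
```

View pics/z1.png

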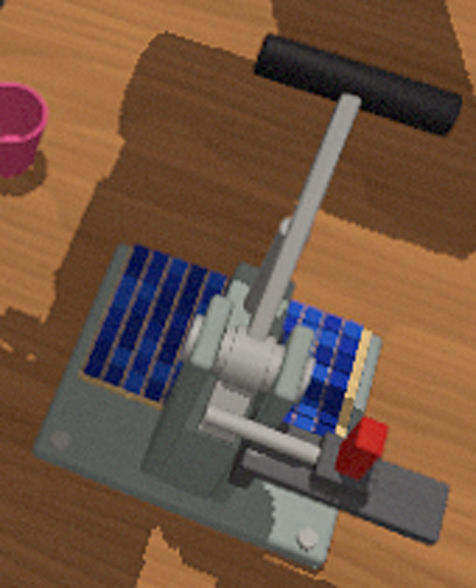

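View pics/z2.png

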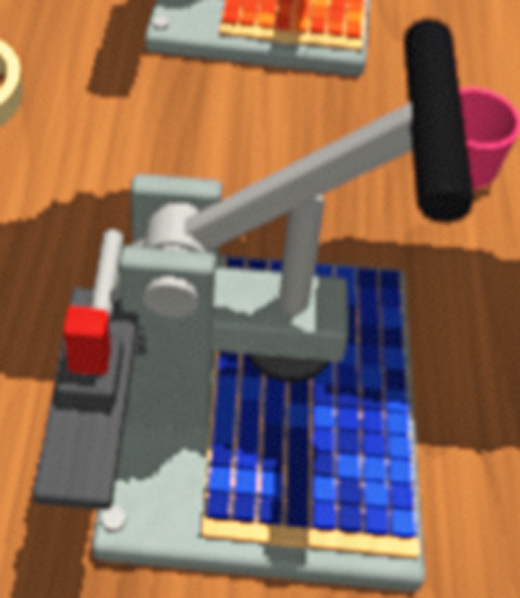

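```bash
cat > h.py <<'E'
import numpy as np, cv2
from scipy.optimize import least_squares
from scipy.spatial.transform import Rotation as R
def proj(p,P):
    P=np.atleast_2d(P); c=(p["view"]@np.c_[P,np.ones(len(P))].T).T[:,:3]*[1,-1,-1]
    K=np.array([[p["fx"],0,p["cx"]],[0,p["fy"],p["cy"]],[0,0,1]])
    return cv2.projectPoints(c.reshape(-1,1,3),np.zeros(3),np.zeros(3),K,np.array(p["dist"]))[0].reshape(-1,2)
def pose(v): 
    c,s=np.cos(v[2]),np.sin(v[2]); return np.array([[c,-s,0],[s,c,0],[0,0,1]]),np.array([v[0],v[1],0])
def W(v,P):
    M,t=pose(v); return (M@(np.atleast_2d(P)/1000.).T).T+t
def grip(q): return 50-150*np.cos(.7854-q),150+150*np.sin(.7854-q)
E
cat > fit.py <<'E'
from h import *
from rig import camera_params
gx,gz=grip(0)
S=[((85,-95,18),(36,450)),((85,95,18),(322,563)),((-85,-95,18),(122,246)),((-85,95,18),(380,336)),((gx,-50,gz),(264,55)),((gx,50,gz),(453,115)),((82,65,178),(373,433))]
D=[((85,95,18),(97,546)),((-85,95,18),(421,574)),((gx,-50,gz),(430,33)),((gx,50,gz),(446,206)),((82,65,178),(87,318))]
ps,pd=camera_params("scene"),camera_params("side")
ms=np.array([b for a,b in S])/2.8+[310,100]; md=np.array([b for a,b in D])/2.6+[210,180]
f=lambda v: np.r_[proj(ps,W(v,[a for a,b in S]))-ms, proj(pd,W(v,[a for a,b in D]))-md].ravel()
s=least_squares(f,[.55,.25,0],loss="soft_l1")
print(s.x,np.round(f(s.x).reshape(-1,2),1))
v=s.x
for n,P in dict(tab=(82,65,160),tabout=(82,95,160),grip=(gx,0,gz),gripdown=(*[grip(.785)[0]],0,150),piv=(50,0,150)).items(): print(n,W(v,P).round(4))
E
python3 fit.py
```

```text
[ 0.51640672  0.19181825 -0.00139615] [[-1.6 -2.1]
 [ 1.2 -0.1]
 [-0.9 -2.8]
 [ 1.9 -0.2]
 [-1.8 -1.6]
 [ 1.2  0.5]
 [-0.6 -0.1]
 [-2.6  0.1]
 [ 2.3  2.9]
 [-1.9 -1. ]
 [-1.4 -0.2]
 [ 0.8  1.2]]
tab [[0.5985 0.2567 0.16  ]]
tabout [[0.5985 0.2867 0.16  ]]
grip [[0.4603 0.1919 0.2561]]
gripdown [[0.4164 0.192  0.15  ]]
piv [[0.5664 0.1917 0.15  ]]
```

```bash
cat > ov.py <<'E'
from h import *
from rig import camera_params
import sys
def box(x0,x1,y0,y1,z0,z1):
    c=np.array([(x,y,z) for x in(x0,x1) for y in(y0,y1) for z in(z0,z1)],float)
    e=[(i,j) for i in range(8) for j in range(i) if bin(i^j).count('1')==1]
    return c,e
def ov(name,src,out,v,crop,f,q=0,s=0):
    im=cv2.imread(src); p=camera_params(name); x0,y0,x1,y1=crop
    im=cv2.resize(im[y0:y1,x0:x1],None,fx=f,fy=f,interpolation=cv2.INTER_CUBIC)
    gx,gz=grip(q)
    for b,col in [(box(-85,85,-95,95,0,18),(255,255,0)),(box(73,91,58+s,72+s,144,178),(0,255,0)),(box(gx-11,gx+11,-50,50,gz-11,gz+11),(0,255,255)),(box(30,75,-28,28,18,170),(255,0,255))]:
        u=(proj(p,W(v,b[0]))-[x0,y0]+.5)*f
        for i,j in b[1]: cv2.line(im,tuple(int(k) for k in u[i]),tuple(int(k) for k in u[j]),col,1)
    cv2.imwrite(out,im)
if __name__=="__main__":
    v=[float(k) for k in sys.argv[1:4]]
    ov("scene","pics/a_scene.png","pics/o1%s.png"%sys.argv[4],v,(310,100,480,310),2.8)
    ov("side","pics/a_side.png","pics/o2%s.png"%sys.argv[4],v,(210,180,410,410),2.6)
E
python3 ov.py 0.5164 0.1918 -0.0014 a
```

```text
(no output)
```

View pics/o1a.png

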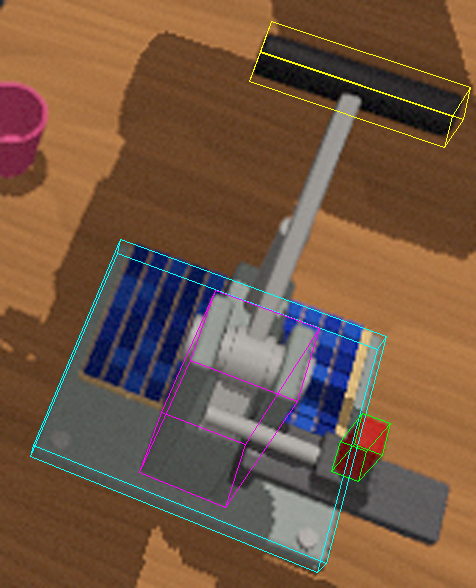

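View pics/o2a.png

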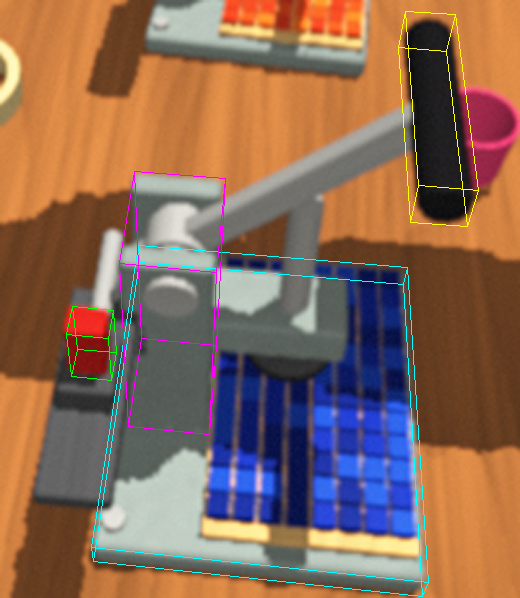

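Call:
{"name": "play_rows", "arguments": {"increments": [[0,0,-0.05,0,0,0,0.65],[0.03,0.04,-0.07,0,0,0,0.65],[0.085,0.06,-0.07,0,0,0,0.65],[0.14,0.075,-0.07,0,0,0,0.65],[0.19,0.075,-0.07,0,0,0,0.65]]}}

```text
t: 0.78
eef_pos: [0.6006, 0.1919, 0.3002]
eef_rot: [-0.0, 0.707, 0.707, -0.0]
ft_force: [0.7, -0.8, -0.4]
opening: 0.0554
```

Run:
```python
from rig import monitor, camera, camera_params, job, r
import cv2,pickle
print([x for x in dir(r) if x[0]!='_'])
o=monitor.get_obs();print(o['t'],o['eef_pos'],o['eef_rot'],o['joints'],o['opening'])
p=camera_params("wrist");pickle.dump(p,open("w1.pkl","wb"))
for n in ["wrist","side"]:
    cv2.imwrite(f"pics/b_{n}.png",camera(n)[:,:,::-1])
```

```text
['IKError', 'hold_point_z']
0.775 [0.60059433 0.19186434 0.30022406] [-2.65331805e-04  7.07157357e-01  7.07055982e-01 -4.90300520e-04] [3.09199921e-01 4.23159248e-01 4.32782843e-01 1.58153468e+00
 2.21928956e-05 1.88013960e+00] 0.05542214996963503
```

View pics/b_wrist.png

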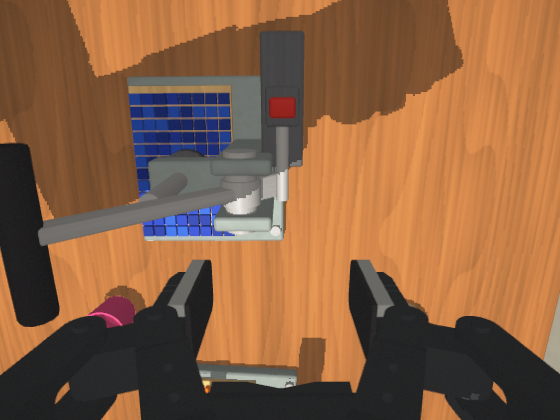

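View pics/b_side.png

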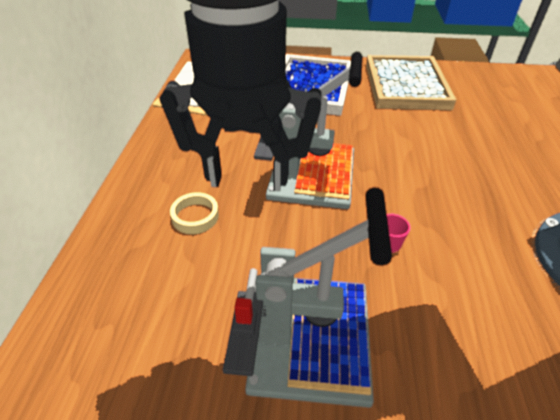

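```bash
cat >> h.py <<'E'
def ray(p,uv,z):
    K=np.array([[p["fx"],0,p["cx"]],[0,p["fy"],p["cy"]],[0,0,1]])
    n=cv2.undistortPoints(np.array(uv,float).reshape(-1,1,2),K,np.array(p["dist"])).reshape(-1,2)
    d=np.c_[n[:,0],-n[:,1],-np.ones(len(n))]@p["view"][:3,:3]
    c=-p["view"][:3,:3].T@p["view"][:3,3]
    return c+d*((z-c[2])/d[:,2])[:,None]
def red(f,box):
    im=cv2.imread(f).astype(int); m=np.zeros(im.shape[:2],np.uint8); x0,y0,x1,y1=box
    k=(im[...,2]>90)&(im[...,1]<60)&(im[...,0]<60); m[y0:y1,x0:x1]=k[y0:y1,x0:x1]
    return m
E
python3 - <<'E'
from h import *
import pickle
from rig import camera_params
p=pickle.load(open("w1.pkl","rb"))
print("cam",-p["view"][:3,:3].T@p["view"][:3,3])
m=red("pics/b_wrist.png",(240,80,320,140)); ys,xs=np.nonzero(m); print(xs.min(),xs.max(),ys.min(),ys.max())
print(ray(p,[(xs.min(),ys.min()),(xs.max()+1,ys.max()+1),(xs.mean()+.5,ys.mean()+.5)],.178))
# base corners top z .018 : approx px
print(ray(p,[(129,77),(263,77),(143,240),(283,238)],.018))
print(proj(p,W([.5164,.1918,-.0014],[(82,65,178),(85,95,18),(-85,95,18),(85,-95,18)])))
E
```

```text
cam [0.60106367 0.2615891  0.442567  ]
269 295 97 117
[[0.59338498 0.26221688 0.178     ]
 [0.61174368 0.24836292 0.178     ]
 [0.60248189 0.25532284 0.178     ]]
[[0.43857674 0.28394818 0.018     ]
 [0.582496   0.28322509 0.018     ]
 [0.4351534  0.09719491 0.018     ]
 [0.60417382 0.09991008 0.018     ]]
[[276.59333792 105.45104739]
 [280.82142313  73.58708147]
 [122.21674469  74.15783287]
 [280.57798919 240.51668247]]
```

Call:
{"name": "play_rows", "arguments": {"increments": [[0.045,0,0,0,0,0,0.55],[0.064,0.0005,0.03,0,0,0,0.55],[0.064,0.0005,0.07,0,0,0,0.55],[0.064,0.0005,0.1,0,0,0,0.55],[0.064,0.0005,0.1,0,0,0,0.55]]}}

```text
t: 1.5
eef_pos: [0.5991, 0.253, 0.1989]
eef_rot: [-0.001, 0.707, 0.707, -0.002]
ft_force: [0.2, 0.2, -0.5]
opening: 0.0469
```

```bash
cat > shot.py <<'E'
import sys,cv2,pickle
from rig import monitor, camera, camera_params
k=sys.argv[1]
o=monitor.get_obs();print(o['t'],o['eef_pos'],o['ft_force'],o['opening'])
for n in sys.argv[2:]:
    pickle.dump(camera_params(n),open(f"{k}_{n}.pkl","wb"))
    cv2.imwrite(f"pics/{k}_{n}.png",camera(n)[:,:,::-1])
E
python3 shot.py c scene side
```

```text
1.5 [0.59908443 0.25301427 0.19893689] [ 0.19370427  0.23874408 -0.45084632] 0.04691438122827193
```

View pics/c_scene.png

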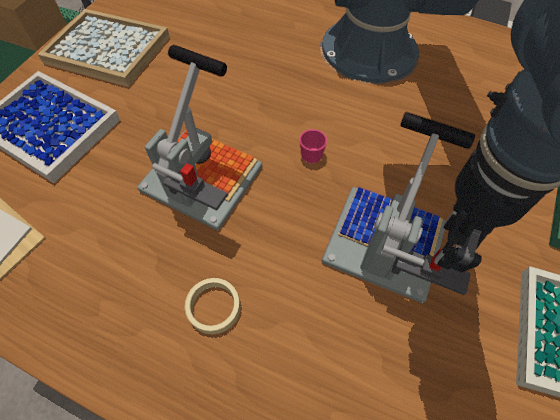

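View pics/c_side.png

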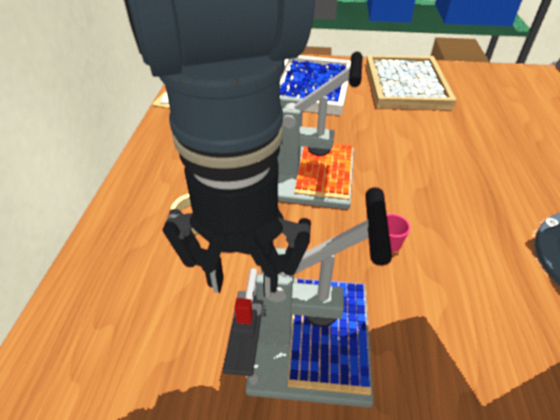

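Call:
{"name": "play_rows", "arguments": {"increments": [[0.0015,0.0015,0.025,0,0,0,0.55],[0.0015,0.0015,0.048,0,0,0,0.55],[0.0015,0.0015,0.048,0,0,0,0.5]], "force": 25}}

```text
t: 1.98
eef_pos: [0.6019, 0.2552, 0.1535]
eef_rot: [-0.0, 0.707, 0.707, -0.0]
ft_force: [-0.2, -0.4, 0.7]
opening: 0.0429
```

```bash
python3 shot.py d scene side wrist
```

```text
1.975 [0.60187886 0.2551763  0.1534737 ] [-0.18343859 -0.35717954  0.68410922] 0.04286326623940875
```

View pics/d_wrist.png

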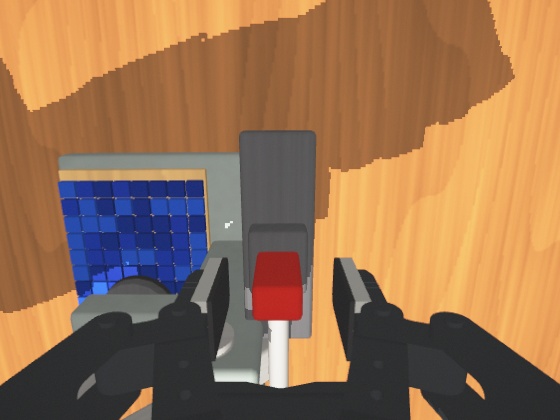

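View pics/d_side.png

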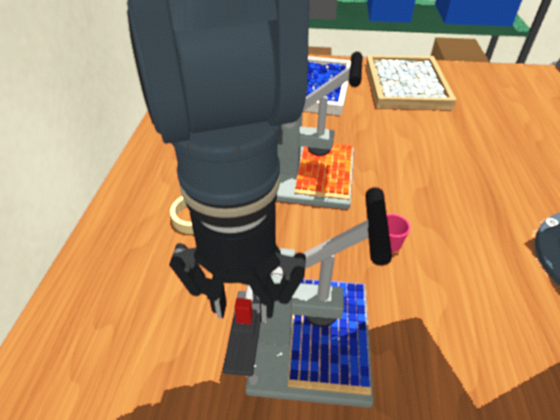

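The tab (columns 252–302) sits centred between the pads (228 and 335), so I'll close the gripper.

Call:
{"name": "play_rows", "arguments": {"increments": [[0,-0.0005,0,0,0,0,0.1],[0,-0.0005,0,0,0,0,0.1],[0,-0.0005,0,0,0,0,0.1]], "force": 30}}

```text
t: 2.5
eef_pos: [0.6016, 0.2557, 0.1546]
eef_rot: [0.0, 0.707, 0.707, 0.001]
ft_force: [-1.3, -0.9, 6.8]
opening: 0.0173
```

Call:
{"name": "play_rows", "arguments": {"increments": [[0.006,0,-0.001,0,0,0,0.1],[0.014,0,-0.001,0,0,0,0.1],[0.022,0,-0.001,0,0,0,0.1],[0.03,0,-0.001,0,0,0,0.1],[0.032,0,-0.001,0,0,0,0.1]]}}

```text
t: 3.12
eef_pos: [0.6014, 0.2864, 0.1545]
eef_rot: [0.001, 0.707, 0.707, -0.001]
ft_force: [-1.1, -14.8, 8.2]
opening: 0.0173
```

Call:
{"name": "play_rows", "arguments": {"increments": [[0.001,0,0,0,0,0,0.1],[0.001,0,0,0,0,0,0.1]]}}

```text
t: 3.38
eef_pos: [0.6014, 0.2863, 0.1545]
eef_rot: [0.002, 0.708, 0.707, -0.002]
ft_force: [-1.4, -13.8, 6.7]
opening: 0.0174
```

```bash
python3 shot.py e scene wrist
```

```text
3.375 [0.60143133 0.28628977 0.15451573] [ -1.41303236 -13.80027455   6.74415772] 0.017434865488163795
```

View pics/e_wrist.png

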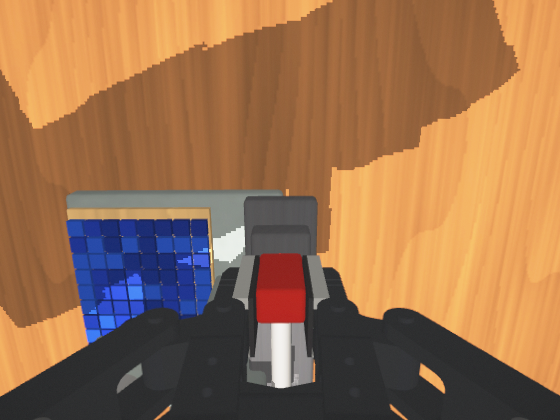

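View pics/e_scene.png

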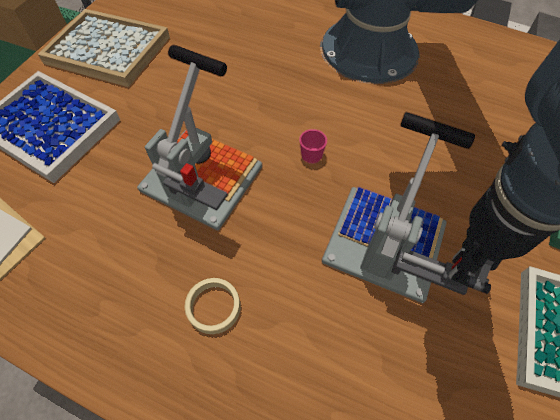

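Call:
{"name": "play_rows", "arguments": {"increments": [[0,0,0,0,0,0,0.55],[0,0,0,0,0,0,0.55],[0,0,0,0,0,0,0.55],[0,0,-0.05,0,0,0,0.55],[0,0,-0.11,0,0,0,0.4]]}}

```text
t: 4.1
eef_pos: [0.6008, 0.2886, 0.2643]
eef_rot: [-0.001, 0.707, 0.707, -0.001]
ft_force: [1.2, 0.7, -0.0]
opening: 0.0345
```

```bash
python3 shot.py f scene wrist
```

```text
4.1 [0.60077835 0.28855981 0.26426984] [ 1.24656286  0.67943535 -0.0476716 ] 0.03454648152423813
```

View pics/f_wrist.png

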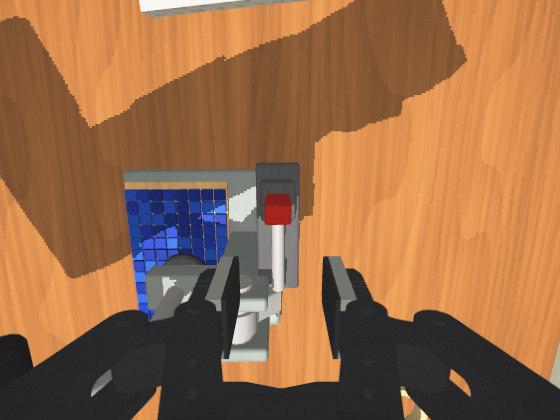

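Run:
```python
from h import *
import pickle
p=pickle.load(open("f_wrist.pkl","rb"))
m=red("pics/f_wrist.png",(240,180,320,240)); ys,xs=np.nonzero(m); print(xs.min(),xs.max(),ys.min(),ys.max())
print(ray(p,[(xs.min(),ys.min()),(xs.max()+1,ys.max()+1)],.178))
```

```text
264 290 194 224
[[0.59323304 0.29941255 0.178     ]
 [0.61098305 0.27809565 0.178     ]]
```

```bash
python3 -c "
import cv2
a=cv2.imread('pics/f_wrist.png')[180:240,240:320];cv2.imwrite('pics/fz.png',cv2.resize(a,None,fx=8,fy=8,interpolation=cv2.INTER_NEAREST))"
```

```text
(no output)
```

View pics/fz.png

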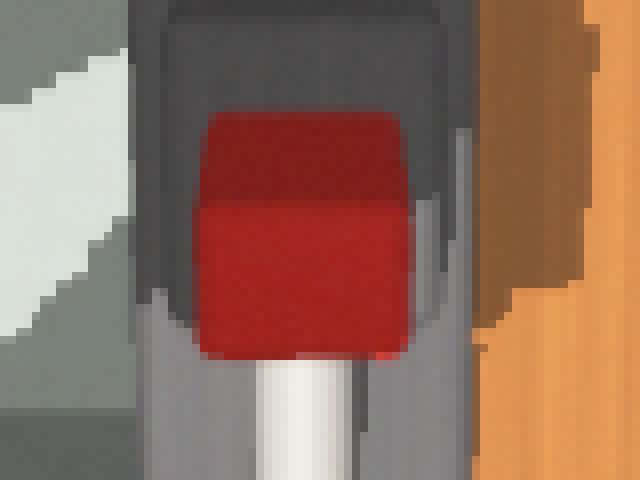

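View pics/f_scene.png

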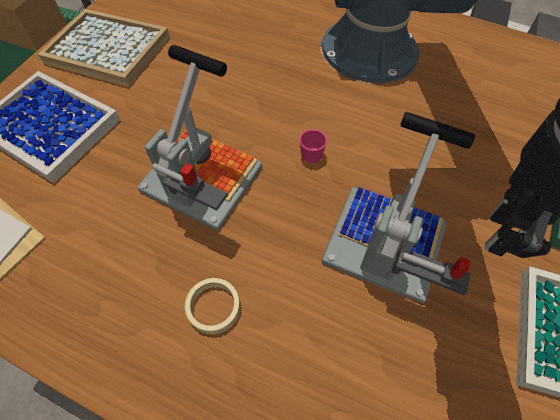

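Call:
{"name": "play_rows", "arguments": {"increments": [[0,0,-0.055,0,0,0,0],[-0.03,-0.04,-0.066,0,0,0,0],[-0.06,-0.09,-0.066,0,0,0,0],[-0.096,-0.13,-0.066,0,0,0,0],[-0.096,-0.138,-0.066,0,0,0,0]]}}

```text
t: 4.82
eef_pos: [0.4611, 0.191, 0.3312]
eef_rot: [0.0, 0.707, 0.707, 0.0]
ft_force: [-0.4, 0.6, 0.7]
opening: -0.0002
```

```bash
python3 shot.py g scene wrist
```

```text
4.825 [0.46109329 0.19096618 0.33116171] [-0.40371073  0.589155    0.74924488] -0.00021476147780644708
```

View pics/g_wrist.png

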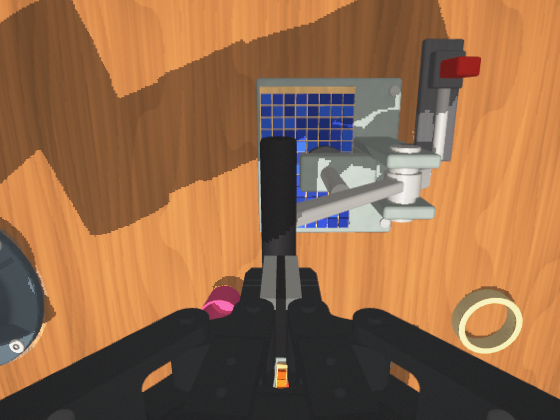

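View pics/g_scene.png

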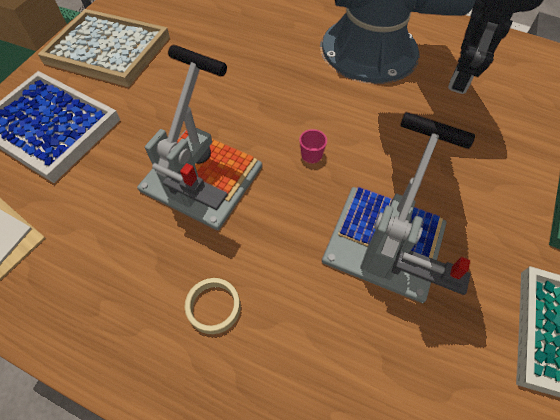

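Call:
{"name": "play_rows", "arguments": {"increments": [[0,-0.001,0.045,0,0,0,0],[0,-0.002,0.064,0,0,0,0],[0,-0.01,0.074,0,0,0,0],[0,-0.018,0.086,0,0,0,0],[0,-0.025,0.099,0,0,0,0]]}}

```text
t: 5.55
eef_pos: [0.4388, 0.1935, 0.231]
eef_rot: [-0.001, 0.707, 0.707, -0.0]
ft_force: [-2.5, -0.6, 5.2]
opening: -0.0002
```

```bash
python3 shot.py i scene side
```

```text
5.55 [0.43877162 0.19354272 0.23100119] [-2.53759293 -0.62342836  5.21247373] -0.0002482895942165156
```

View pics/i_side.png

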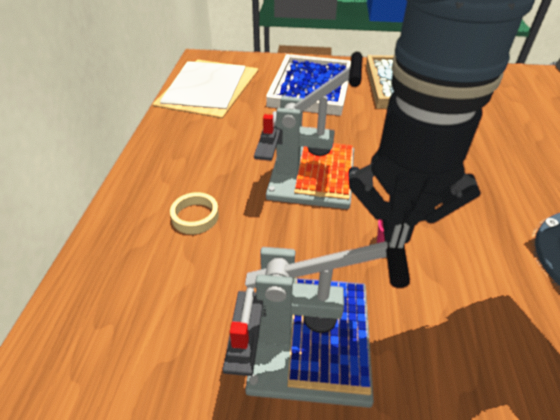

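Call:
{"name": "play_rows", "arguments": {"increments": [[-0.001,-0.008,0.013,0,0,0,0],[-0.001,-0.013,0.027,0,0,0,0],[-0.001,-0.017,0.041,0,0,0,0],[-0.001,-0.02,0.056,0,0,0,0],[-0.001,-0.02,0.068,0,0,0,0]]}}

```text
t: 6.28
eef_pos: [0.4192, 0.1923, 0.1628]
eef_rot: [-0.0, 0.707, 0.707, 0.0]
ft_force: [-3.8, 0.3, 4.4]
opening: -0.0001
```

Call:
{"name": "play_rows", "arguments": {"increments": [[0,0,0.004,0,0,0,0],[0,0,0.006,0,0,0,0]]}}

```text
t: 6.52
eef_pos: [0.4193, 0.1923, 0.1599]
eef_rot: [0.0, 0.707, 0.707, 0.001]
ft_force: [-16.2, -3.9, 49.7]
opening: 0.0001
```

Call:
{"name": "play_rows", "arguments": {"increments": [[0,0,-0.003,0,0,0,0],[0,0,-0.02,0,0,0,0],[0,0,-0.07,0,0,0,0],[0,0,-0.12,0,0,0,0],[0,0,-0.14,0,0,0,0]]}}

```text
t: 7.15
eef_pos: [0.4203, 0.1921, 0.3]
eef_rot: [0.001, 0.707, 0.707, 0.002]
ft_force: [0.3, 0.4, -0.6]
opening: 0.0002
```

```bash
python3 shot.py j scene side wrist
python3 - <<'E'
from ov import *
v=[.519,.191,0]
ov("scene","pics/j_scene.png","pics/oj1.png",v,(310,100,480,310),2.8,.785,30)
ov("side","pics/j_side.png","pics/oj2.png",v,(210,180,410,410),2.6,.785,30)
E
```

```text
7.15 [0.42027655 0.19213023 0.30000547] [ 0.3304179   0.38371127 -0.56423081] 0.0002180597281166183
```

View pics/oj1.png

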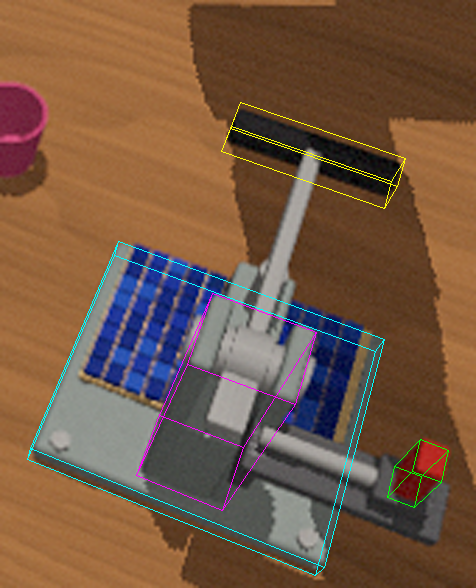

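View pics/oj2.png

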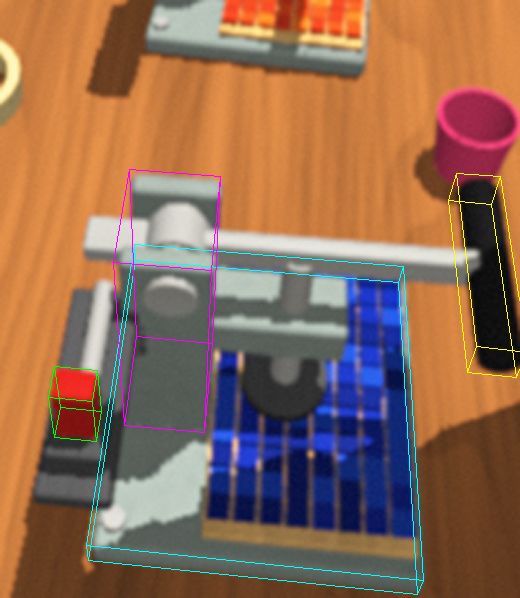

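View pics/j_side.png

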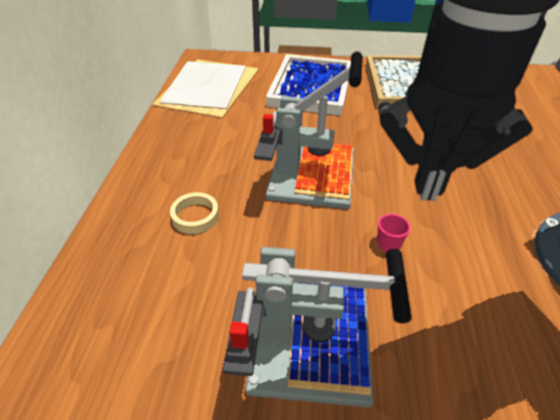

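```bash
python3 -c "
from rig import job,monitor
print(monitor.get_obs()['ft_force']);print(job.finish_job())"
```

```text
[-0.38972496 -0.43851167  0.30523651]
the job is handed in; nothing more can be done
None
```

On the blue press I drew the red catch fully out, then pushed the handle down to level. The job was handed in at about 7.3 s of robot time, with the arm clear of everything.

- **Catch:** It moved 30.7 mm at the tool until it met its end stop at about 14 N. After I let go, the wrist picture put the tab about 30 mm from where it started.
- **Handle:** It stopped with the fingertips at z 0.160 m, against 0.161 m expected for level. The final pictures show it level and the catch still out, matching a drawn model of the press to within a few pixels.
- **Force:** The last push against the handle's stop peaked at about 50 N at the wrist. That is harder than it needed, but below the 120 N limit, and it went through the fingertips.
- **Orange press:** I never touched it, and in the last side picture its catch still looks locked and its handle raised.
- **Disagreement:** The first fit of the blue press's position from the fixed cameras differed by about 4 mm in x from the wrist camera at the tab. I placed the grasp by the wrist camera.

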